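# Move the clamp slide one lock hole along its rail

### The job

The white slide on the perforated rail has to sit one lock hole further along, at the hole beside the green tag. First take the brass weight that blocks its way off the rail and stand it upright on the round blue pad; then pull up the red knob of the slide's lock plunger, slide to that next hole and let the pin go fully home in it. Finish while still gripping the red knob, holding the pin down in the hole (do not let go), and leave all the other things where they stand.

Things in the scene. Friction and masses are not known exactly. Their poses are not given: they have to be found in the camera images.
- rail: Fixed lock rail: aluminium square tube 44 mm wide and 320 mm long on a dark base plate (135 x 360 x 10 mm), grey end blocks 82 mm high. Origin: under the middle of the tube, on the work surface; its y axis runs along the tube, z up. The tube's top is 70 mm above the work surface. Five square lock holes 11 mm wide lie on its centre line at y = -110, -55, 0, 55, 110 mm; at the start the slide is locked in the middle one.
- slide_mid (a point): Centre of the white slide, at the level of the tube's top (70 mm up), under the red knob. The slide is a saddle 62 mm across the rail and 50 mm along it, its top face 12 mm above this point, with a steel bush (22 mm wide) ending 19.5 mm above this point. It can only move along the rail's y axis, with about 1.5 N of friction.
- slide (a joint): Position of the slide along the rail's +y (m): about 0 at the start, locked in the middle hole; the next holes are at +0.055 and -0.055. In a hole the pin leaves 1.5 to 2 mm of play each way; the travel ends at +-0.118.
- knob: The red round knob of the lock plunger. Origin: its centre. Upright cylinder 28 mm in diameter, 26 mm high (13 mm above and below its origin), on an 8 mm stem. With the pin home it is 117 mm above the work surface, its underside 22 mm above the slide's top face. It goes along with the slide and moves straight up when pulled.
- plunger (a joint): How far the lock plunger is pulled up (m): 0 = pin fully home in a hole, 0.020 = upper stop. The 8 mm pin with a round tip reaches 14 mm into the rail, so it is clear of the hole from about 0.0145 up. A spring presses it down with about 3 N when home and 6 N when pulled up; let down between holes it rests on the tube at about 0.013 and drops in at the next hole.
- green_tag: Fixed green tag, 28 mm along the rail, 26 mm high, on the base plate on the rail's +x side beside the wanted hole. Its axes are parallel to the rail's; the wanted hole lies at y = 0 of this frame and 55 mm towards its -x. Origin: centre of its underside's face towards the rail, 10 mm above the work surface.
- white_tag: Fixed white tag of the same shape beside the hole on the other side of the slide, which is not wanted. Which of the two sides (rail's +y or -y) is green changes.
- weight_mid (a point): Centre of the loose brass weight, a plain upright cylinder 36 mm in diameter and 75 mm high, about 0.3 to 0.55 kg. It stands on top of the rail over the wanted hole, some 8 to 16 mm from the slide; its centre is 37.5 mm above the face it stands on.
- pad: Fixed round blue pad, 100 mm in diameter and 4 mm thick, between the robot and the rail. Origin: centre of its underside, on the work surface.
- rinse_bottle: Bystander: white bottle, 36 mm diameter, 75 mm high, beyond the rail. Origin: centre of its underside.
- clamp_ring: Bystander: steel ring, 48 mm diameter, 12 mm high, lying beyond the rail. Origin: centre of its underside.
- small_weight: Bystander: small steel cylinder, 28 mm diameter, 30 mm high, standing about 110 mm to the side of the pad. Origin: centre of its underside.
- beaker: Bystander: white cup, 70 mm diameter, 80 mm high, to the left. Origin: centre of its underside.
- driver: Bystander: yellow screwdriver lying to the right. Origin: below its middle.
- sample_jar: Bystander: amber jar, 60 mm diameter, 80 mm high, to the left. Origin: centre of its underside.
- gauge_block: Bystander: steel block 50 x 30 x 25 mm, to the right. Origin: centre of its underside.
- weight: The brass weight as a whole. Origin: centre of its underside.
Not all that is in view belongs to the job. What is meant by the pad is not black or grey, and is the larger of those in its own colour.

How it is judged:
By the outcome, as a careful person would: the job done as asked, in the order asked, and still so for the second after the job is handed in, while the arm keeps its last pose, push and grip.
It also fails if it takes over 50 s, if anything falls off the work surface, if the arm or the gripper's body presses on something with over 40 N, if the wrist force passes 120 N, or if a joint passes its speed limit or range.

### The arm

A 6-joint arm with a two-finger parallel gripper is mounted at the origin on the work surface. World frame = base frame: x ahead of the robot, y to its left, z up, the work surface at z = 0. Lengths are in m, angles in rad, forces in N, time in s.
With the tool pointing down it reaches from about 0.275 to 0.75 m from the base axis. Payload 10.2 kg.
Tool frame: the origin (TCP) lies on the centre line of the jaws, within the pads' length; the fingertips stand 14 mm ahead of it and the grasp point (between the pads) lies 5 mm behind it; z points along the fingers, y is the direction in which the jaws open and shut (so a half turn about z gives the same grasp; the last joint's range is limited). The gripper opens to 85 mm and grips with 20 to 120 N. Pads are 22 mm wide; open, the fingers measure 114 mm over their backs; the gripper's body (76 mm by 85 mm) begins 54 mm behind the grasp point. The pads swing forward as they close: fully open they stand 13 mm farther back than shut.
Start: joints at [-1.343, 0.313, 1.498, -0, 1.331, -0.223], TCP at [0.229, -0.473, 0.245] pointing down, gripper open.
Joint ranges: [-2.94, 2.94], [-0.97, 2.17], [0.19, 2.56], [-1.23, 4.37], [0.02, 3.11], [-2.88, 2.88]. Speed limits (rad/s): [2.39, 2.39, 3.01, 3.14, 3.14, 3.14].

### API

Orientations are given as a unit quaternion [x, y, z, w].
In Python, from cell import env gives the robot as it stands.
- The arm moves only by the tool step_arm, never from a script. Its argument "plan" is text: rows parted by semicolons, each of 7 numbers parted by spaces: the opening, from -1 (shut) to 1 (fully open), then the shift along the world's x, y, z in units of 600 mm (1.0 is 600 mm), then the turn, a rotation vector about the world's x, y, z in units of 360 degrees (1.0 is 360 degrees). In form: gripper dx dy dz wx wy wz; .... A call has 1 to 5 rows; each row is the pose to reach, as a shift and turn from the pose commanded when the call began, turning the shorter way round; what a row does not reach only later rows make up. A row lasts 1/10 s, in which the tool goes at most 50 mm and 8.59 degrees, less where a joint would pass 70% of its speed; a pose out of reach is approached as far as the arm can. A call with a number of a shift or a turn outside -1 to 1 is refused whole. A call with a gripper value outside its range is refused whole. The fingers move at their own pace and stop on an object; the grip force is fixed at half the most. Time passes only in rows, so rows that repeat a pose let the fingers close. It gives the time, the measured TCP pose, the force and the opening at its end, in the units of the state.
- env.sense(): the state, without advancing time (a new reading comes with each control period).
- env.snapshot(name): name is "scene" or "top"; returns (picture, depth): 384x512x3 uint8, red, green, blue; 384x512 float32, m along the optical axis (not along the pixel's ray), 0 where there is no reading.
- env.camera_model(name): a dict with "fx", "fy", "cx", "cy" (pixels), "cam_to_world" (4x4, takes a point from camera to world coordinates). Camera axes: x right, y up, looking along -z (the intrinsics and any distortion apply to the point x, -y, -z); pixel columns grow to the right and rows downward; lengths in m; the calibration is good to about 2 mm. A picture is of the moment at which its call begins. camera_model takes no time and is no camera call.
- env.job_done(): hands the job in, once; it reports no verdict.
Trained networks look in the newest picture that a camera, given by its name, has taken for a name from the list of things; names that differ only in an ending like _2 or _b are one class to them, and where a whole thing is asked for, a point or a joint stands for the part that bears it (a point fixed in the world has none). Each returns a list of dicts, best first, with "conf" (0 to 1); they miss things now and then, are a little off and sometimes report something else, mostly with a low value. They report only what shows in the picture. A call takes as long as a camera call. They do not tell look-alikes from the thing itself.
- env.outline_of(camera, thing): "mask" (384x512 bool, what is visible of it) and "rect" ([centre column, centre row, width, height] in pixels, round what is visible of it).
- env.place_of(camera, thing): "xy" ([column, row] in pixels: a listed point, or the origin of a listed thing).
The state is a dict: "clock": time; "q": joint angles; "qd": joint speeds; "joint_efforts": joint torques, N m; "tool_pos": TCP position; "orientation": TCP orientation; "force": force on the tool from outside, world axes, zero at the start; "ft_torque": the same for the moment, N m; "finger_gap": finger opening in m.
Only numpy, scipy, OpenCV 4.12 (cv2) and the standard library are available. Lean on these libraries where they do the work, as an engineer would, in place of code of your own. Each camera call takes 0.05 s, during which the arm holds its last target.

## Working session

There is one attempt and no reset: what is moved stays moved. The work goes in short steps, Python scripts to look and compute and a tool call to move; the robot and the scene stay as the last step left them, time stands still between calls to the robot, and variables do not carry over. Pictures are saved under pics/ and viewed, and the job is handed in when it is done.

Besides the shell and the picture viewer there is one more tool, called after "Emit:" in YAML: its name, and indented under it one key for each argument. step_arm: Moves the arm, as the interface text tells. Its arguments: {"type":"object","properties":{"plan":{"type":"string"}},"required":["plan"]}

```bash
ls; mkdir -p pics; cat > h.py <<'E'
import numpy as np, cv2
from cell import env
def save(n,p): cv2.imwrite(f'pics/{n}.png',p[:,:,::-1])
def ray(cam,px):
    m=env.camera_model(cam);T=np.array(m['cam_to_world'])
    d=np.array([(px[0]-m['cx'])/m['fx'],-(px[1]-m['cy'])/m['fy'],-1.0])
    return T[:3,3],T[:3,:3]@d
def atz(cam,px,z):
    o,d=ray(cam,px);return o+d*(z-o[2])/d[2]
def proj(cam,p):
    m=env.camera_model(cam);T=np.linalg.inv(np.array(m['cam_to_world']));c=T[:3,:3]@p+T[:3,3]
    return np.array([m['cx']+m['fx']*c[0]/-c[2],m['cy']-m['fy']*c[1]/-c[2]])
def tri(p1,p2,c1='scene',c2='top'):
    o1,d1=ray(c1,p1);o2,d2=ray(c2,p2)
    A=np.stack([d1,-d2],1);s=np.linalg.lstsq(A,o2-o1,rcond=None)[0]
    a=o1+s[0]*d1;b=o2+s[1]*d2
    return (a+b)/2,np.linalg.norm(a-b)
E
python3 - <<'E'
from h import *
np.set_printoptions(precision=4,suppress=True)
for c in('scene','top'):
    p,d=env.snapshot(c);save(c+'0',p);np.save(c+'d.npy',d)
    print({k:(np.round(v,4).tolist() if k=='cam_to_world' else v) for k,v in env.camera_model(c).items()})
R={}
for t in['knob','slide_mid','weight_mid','weight','pad','green_tag','white_tag','rail','small_weight']:
    for c in('scene','top'):
        r=env.place_of(c,t);R[t,c]=r
        print(t,c,[(np.round(x['xy'],1).tolist(),round(x['conf'],2)) for x in r])
    a,b=R[t,'scene'],R[t,'top']
    if a and b: print('   ',*tri(a[0]['xy'],b[0]['xy']))
print(env.sense())
E
```

```text
pics
{'fx': 365.43536208555776, 'fy': 365.43536208555776, 'cx': 257.4478249497357, 'cy': 184.86665791813638, 'cam_to_world': [[-0.7412, -0.4206, 0.5232, 1.0242], [0.6713, -0.465, 0.5772, 0.5604], [0.0005, 0.779, 0.627, 0.705], [0.0, 0.0, 0.0, 1.0]]}
{'fx': 472.00736240119943, 'fy': 472.00736240119943, 'cx': 256.01704365335877, 'cy': 195.5469901869249, 'cam_to_world': [[-0.0134, 0.9965, -0.0826, 0.4021], [-0.9999, -0.0134, 0.0004, 0.0034], [-0.0007, 0.0826, 0.9966, 1.519], [0.0, 0.0, 0.0, 1.0]]}
knob scene [([222.6, 191.2], 0.68)]
knob top [([264.3, 153.3], 0.51), ([313.8, 222.1], 0.16)]
    [ 0.6335 -0.0156  0.1319] 0.02388134976441553
slide_mid scene [([217.6, 210.1], 0.91)]
slide_mid top [([258.8, 155.9], 0.71)]
    [ 0.6441 -0.0076  0.0792] 0.0005784281470187802
weight_mid scene [([204.9, 188.8], 0.87)]
weight_mid top [([279.1, 154.9], 0.56)]
    [ 0.6395 -0.0673  0.1099] 0.0037058361708984457
weight scene [([208.0, 198.2], 0.8)]
weight top [([279.4, 153.2], 0.71), ([279.0, 159.6], 0.63)]
    [ 0.6435 -0.0649  0.0829] 0.018633415300082744
pad scene [([234.1, 174.7], 0.75), ([205.4
[... 360 characters left out ...]
.3654824576145319
rail scene [([223.5, 231.0], 0.86), ([221.7, 188.9], 0.44)]
rail top [([263.3, 163.3], 0.78)]
    [ 0.6306 -0.0189 -0.0132] 0.010958050517807075
small_weight scene [([262.1, 186.9], 0.4)]
small_weight top []
{'clock': 1.0, 'q': array([-1.3434,  0.3129,  1.4977, -0.    ,  1.331 , -0.2234]), 'qd': array([-0.0003, -0.0014,  0.0017,  0.0008,  0.0017,  0.0017]), 'joint_efforts': array([  0.0005, -41.2168, -25.9899,  -0.0001,   0.0006,  -0.    ]), 'tool_pos': array([ 0.2287, -0.4726,  0.2453]), 'orientation': array([ 0.9747,  0.2235, -0.    , -0.    ]), 'force': array([ 0.6371, -0.1582,  0.0802]), 'ft_torque': array([ 0.0135, -0.0567,  0.001 ]), 'finger_gap': 0.08568655799709773}
```

View pics/scene0.png

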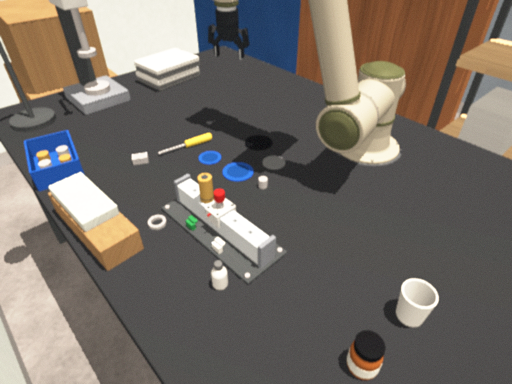

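View pics/top0.png

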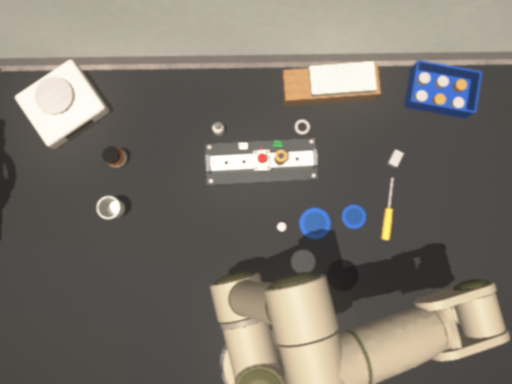

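```bash
python3 - <<'E'
import cv2
a=cv2.imread('pics/scene0.png');b=cv2.imread('pics/top0.png')
cv2.imwrite('pics/scz.png',cv2.resize(a[120:300,130:330],None,fx=4,fy=3.3,interpolation=2)[:600,:800])
cv2.imwrite('pics/tcz.png',cv2.resize(b[110:310,190:400],None,fx=3.8,fy=3,interpolation=2))
E
```

```text
(no output)
```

View crop.

View pics/scz.png

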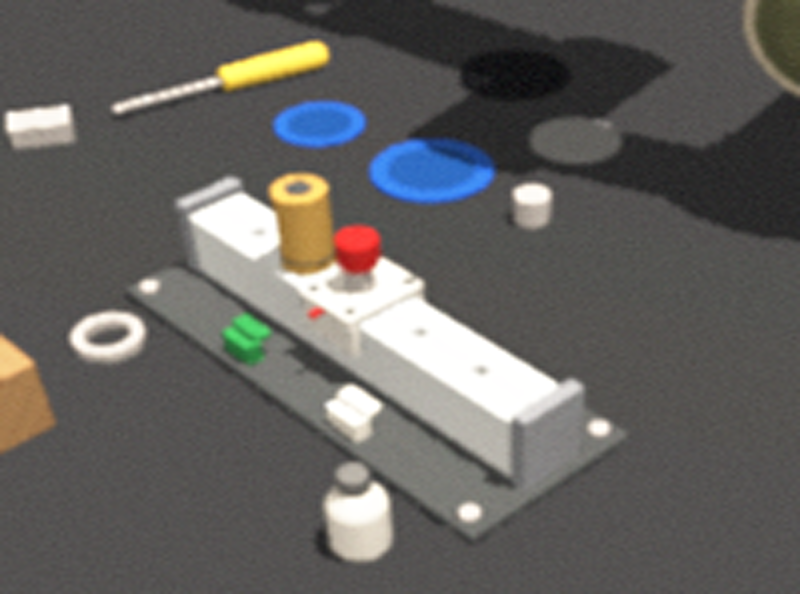

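View pics/tcz.png

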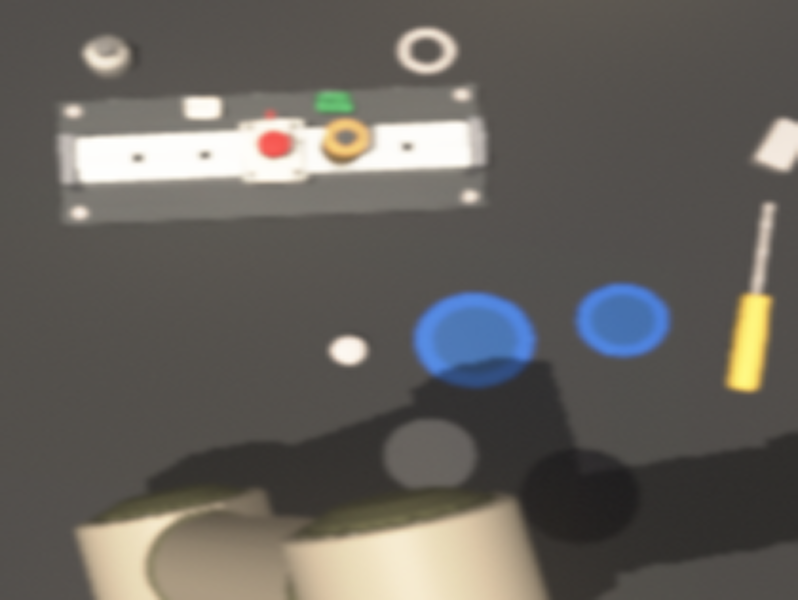

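```bash
python3 - <<'E'
from h import *
np.set_printoptions(precision=4,suppress=True)
for c in('scene','top'):
    p=cv2.imread(f'pics/{c}0.png');h=cv2.cvtColor(p,cv2.COLOR_BGR2HSV);d=np.load(c+'d.npy')
    T=np.array(env.camera_model(c)['cam_to_world']);m=env.camera_model(c)
    win=(slice(130,260),slice(130,380))
    for n,lo,hi in(('red',(0,150,80),(6,255,255)),('red2',(172,150,80),(180,255,255)),('blue',(100,150,100),(125,255,255)),('green',(45,120,60),(80,255,255)),('brass',(12,110,50),(26,255,255))):
        k=cv2.inRange(h,lo,hi);M=np.zeros_like(k);M[win]=k[win]
        nn,l,s,ce=cv2.connectedComponentsWithStats(M)
        for i in range(1,nn):
            if s[i,4]<12: continue
            v,u=np.nonzero(l==i);dd=d[v,u];g=dd>0;u,v,dd=u[g],v[g],dd[g]
            P=np.stack([(u-m['cx'])/m['fx']*dd,-(v-m['cy'])/m['fy']*dd,-dd],1)@T[:3,:3].T+T[:3,3]
            print(c,n,s[i],ce[i],'med',np.median(P,0),'lo',np.percentile(P,5,0),'hi',np.percentile(P,95,0), 'z0',atz(c,ce[i],.004)[:2])
E
```

```text
scene red [214 188  11  15 133] [218.8872 194.7068] med [ 0.6359 -0.0082  0.1264] lo [ 0.6216 -0.0253  0.1067] hi [ 0.6444 -0.0012  0.1302] z0 [ 0.5551 -0.127 ]
scene blue [198 151  23  14 244] [209.4098 157.209 ] med [ 0.4593 -0.3053  0.0032] lo [ 0.4259 -0.3378  0.0005] hi [ 0.489  -0.2751  0.0054] z0 [ 0.4596 -0.3041]
scene blue [222 162  32  20 479] [237.4843 171.2944] med [ 0.4391 -0.1788  0.0041] lo [ 0.3991 -0.2211  0.0011] hi [ 0.4794 -0.1391  0.0064] z0 [ 0.4401 -0.1793]
scene green [186 215  11  15 108] [191.1204 222.0556] med [ 0.6931 -0.0633  0.0294] lo [ 0.6813 -0.0767  0.0141] hi [ 0.7008 -0.0529  0.0366] z0 [ 0.681  -0.0864]
scene brass [184 132  29  16 119] [198.0588 140.5798] med [ 0.4306 -0.4069  0.0054] lo [ 0.3709 -0.4557 -0.0016] hi [ 0.4795 -0.3946  0.0239] z0 [ 0.4271 -0.4169]
scene brass [197 172  17  31 370] [205.5135 187.1973] med [ 0.6404 -0.0587  0.1174] lo [ 0.6197 -0.0816  0.075 ] hi [ 0.6505 -0.0528  0.1456] z0 [ 0.5637 -0.1823]
scene brass [130 222  13  35 303] [134.6238 240.1683] med [ 0.8351 -0.0915  0.0394] lo [ 0.8235 -0.1095  0.0046] hi [ 0.8528 -0.0893  0.0701] z0 [ 0.8262 -0.1287]
top red [259 155   7   7  37] [261.7568 157.7568] med [ 0.6294 -0.0164  0.1306] lo [ 0.622  -0.0231  0.1265] hi [ 0.6377 -0.0076  0.1351] z0 [ 0.6503 -0.0175]
top blue [343 205  22  23 403] [353.3945 216.2432] med [ 0.4573 -0.3082  0.0039] lo [ 0.4284 -0.3371 -0.0022] hi [ 0.4865 -0.2795  0.0089] z0 [ 0.4568 -0.3088]
top blue [300 208  30  30 364] [314.8297 222.3022] med [ 0.4397 -0.1859  0.0048] lo [ 0.3956 -0.2258 -0.001 ] hi [ 0.4785 -0.1411  0.0103] z0 [ 0.439  -0.1846]
top brass [276 150  10  13  83] [280.506  156.2651] med [ 0.628  -0.0701  0.1445] lo [ 0.6165 -0.0842  0.1266] hi [ 0.6491 -0.0578  0.15  ] z0 [ 0.6544 -0.0784]
```

```bash
python3 - <<'E'
from h import *
np.set_printoptions(precision=4,suppress=True)
f=lambda c:(190+(c[0]+.5)/3.8-.5,110+(c[1]+.5)/3-.5)
H=[atz('top',f(c),.07)[:2] for c in((138,157),(205,154),(407,146))]
print(H, np.linalg.norm(H[0]-H[2]))
v=H[0]-H[2]; print('yaw',np.arctan2(-v[0],v[1]), 'mid',(H[0]+H[2])/2)
S=[atz('top',f(c),.011)[:2] for c in((73,111),(462,94),(80,212),(470,196))]
for i,j in((0,1),(2,3)):
    v=S[i]-S[j];print('yaw',np.arctan2(-v[0],v[1]))
for i,j in((0,2),(1,3)):
    v=S[i]-S[j];print('yawx',np.arctan2(v[1],v[0]))
g=lambda c:(130+(c[0]+.5)/4-.5,120+(c[1]+.5)/3.3-.5)
Hs=[atz('scene',g(c),.07)[:2] for c in((481,370),(420,331),(259,231))]
print('scene holes',Hs); v=Hs[0]-Hs[2];print('yaw',np.arctan2(-v[0],v[1]),'mid',(Hs[0]+Hs[2])/2,np.linalg.norm(v))
# two-view heights
print('hole +110',tri(g((481,370)),f((138,157))),'hole -110',tri(g((259,231)),f((407,146))))
print('weight top centre',tri(g((300,188)),f((347,137))))
print('knob top',tri(g((357,236)),f((275,144))))
print('pad',tri((237.48+.3,171.6),(314.8,223.)), atz('top',f((475,340)),.004),atz('scene',g((432,170)),.004))
for n in['rinse_bottle','clamp_ring','small_weight']:
  for c in ('scene','top'):
    r=env.place_of(c,n);print(n,c,[(np.round(x['xy'],1).tolist(),round(x['conf'],2),atz(c,x['xy'],0)[:2]) for x in r[:2]])
print(env.sense()['clock'])
E
```

```text
[array([0.6277, 0.0945]), array([0.6301, 0.0399]), array([ 0.6362, -0.125 ])] 0.21973040494980522
yaw 0.03870558284833566 mid [ 0.632  -0.0152]
yaw 0.04242596961402639
yaw 0.03873982844790516
yawx 0.04879993216919248
yawx 0.03797771708195083
scene holes [array([0.6278, 0.0962]), array([0.6293, 0.0406]), array([ 0.6358, -0.1241])]
yaw 0.03650701030340071 mid [ 0.6318 -0.0139] 0.22048281260569247
hole +110 (array([0.6275, 0.095 , 0.0689]), np.float64(0.0011394250587924359)) hole -110 (array([ 0.6359, -0.1248,  0.0697]), np.float64(0.0008627915725645445))
weight top centre (array([ 0.6329, -0.0714,  0.1435]), np.float64(0.0024566536989234886))
knob top (array([ 0.6301, -0.0164,  0.128 ]), np.float64(0.0005098297394565762))
pad (array([ 0.4362, -0.1845, -0.0019]), np.float64(0.0020532910491649478)) [ 0.4368 -0.1839  0.004 ] [ 0.4394 -0.1796  0.004 ]
rinse_bottle scene [([219.5, 283.7], 0.65, array([0.7444, 0.1218]))]
rinse_bottle top [([217.0, 130.4], 0.42, array([0.7432, 0.1273]))]
clamp_ring scene [([159.2, 225.6], 0.48, array([ 0.7506, -0.1366]))]
clamp_ring top [([302.1, 129.9], 0.49, array([ 0.7411, -0.1507]))]
small_weight scene [([262.1, 186.9], 0.4, array([ 0.432 , -0.0717]))]
small_weight top []
1.3
```

The pad candidates are two blue ones, large at top px (315,222) and small at (353,216), plus a grey (303,261) and a black one (344,276). The large blue disc (≈100 mm) at about (0.438,-0.182) fits, and the enlarged crops confirm it. The green tag is on the -y side, and the weight stands beside it over the wanted hole. Rail yaw ≈ 0.038 rad.

Emit:
step_arm:
  plan: "1 0.674 0.671 0 0 0 0.1844;1 0.674 0.671 0 0 0 0.1844;1 0.674 0.671 0 0 0 0.1844;1 0.674 0.671 0 0 0 0.1844;1 0.674 0.671 0 0 0 0.1844"

```text
clock: 1.8
tool_pos: [0.407, -0.2946, 0.2455]
orientation: [0.823, 0.567, 0.0, 0.0]
force: [1.1, -0.5, 0.9]
finger_gap: 0.0853
```

Emit:
step_arm:
  plan: "1 0.377 0.373 0 0 0 0.064;1 0.377 0.373 0 0 0 0.064;1 0.377 0.373 0 0 0 0.064;1 0.377 0.373 0 0 0 0.064;1 0.377 0.373 0 0 0 0.064"

```text
clock: 2.3
tool_pos: [0.5848, -0.1185, 0.2454]
orientation: [0.696, 0.718, 0.0, 0.0]
force: [-0.6, -1.1, 0.4]
finger_gap: 0.0853
```

Emit:
step_arm:
  plan: "1 0 0 0 0 0 0;1 0 0 0 0 0 0"

```text
clock: 2.5
tool_pos: [0.5838, -0.1197, 0.2448]
orientation: [0.695, 0.719, -0.0, -0.0]
force: [0.8, -0.1, -0.3]
finger_gap: 0.0851
```

Emit:
step_arm:
  plan: "1 0.083 0.082 0 0 0 0.0007;1 0.083 0.082 0 0 0 0.0007;1 0.083 0.082 -0.06 0 0 0.0007;1 0.083 0.082 -0.06 0 0 0.0007;1 0.083 0.082 -0.06 0 0 0.0007"

```text
clock: 3.0
tool_pos: [0.6328, -0.0724, 0.2099]
orientation: [0.695, 0.719, -0.0, -0.0]
force: [-0.3, 1.3, 0.9]
finger_gap: 0.0852
```

```bash
python3 - <<'E'
from h import *
for c in('scene','top'):
    p,d=env.snapshot(c);save(c+'1',p)
    q=p[120:240,150:270] if c=='scene' else p[110:210,220:340]
    cv2.imwrite(f'pics/{c}1z.png',cv2.resize(q[:,:,::-1],None,fx=5,fy=5,interpolation=2))
print(env.sense()['tool_pos'],env.sense()['orientation'])
E
```

```text
[ 0.63348    -0.072304    0.21122877] [6.94579026e-01 7.19415441e-01 4.92034624e-04 1.07581860e-03]
```

View pics/scene1z.png

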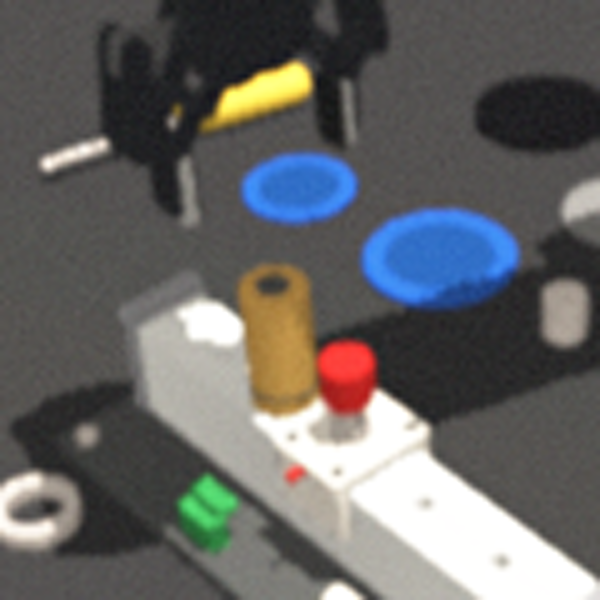

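The jaws straddle the weight across the rail and are clear of the knob, so I lower and close.

Emit:
step_arm:
  plan: "1 0 0.0025 -0.06 0 0 0;1 0 0.0025 -0.12 0 0 0;1 0 0.0025 -0.168 0 0 0;1 0 0.0025 -0.168 0 0 0;1 0 0.0025 -0.168 0 0 0"

```text
clock: 3.6
tool_pos: [0.6341, -0.0703, 0.1105]
orientation: [0.694, 0.72, 0.001, 0.001]
force: [-0.2, 0.3, 0.6]
finger_gap: 0.0857
```

Emit:
step_arm:
  plan: "-1 0 0 0 0 0 0;-1 0 0 0 0 0 0;-1 0 0 0 0 0 0;-1 0 0 0 0 0 0;-1 0 0 0 0 0 0"

```text
clock: 4.1
tool_pos: [0.6338, -0.0698, 0.1096]
orientation: [0.694, 0.72, 0.0, 0.001]
force: [-0.4, -0.0, 5.1]
finger_gap: 0.035
```

Emit:
step_arm:
  plan: "-1 0 0 0 0 0 0;-1 0 0 0 0 0 0;-1 0 0 0 0 0 0"

```text
clock: 4.4
tool_pos: [0.6338, -0.0697, 0.1096]
orientation: [0.694, 0.72, 0.0, 0.001]
force: [-0.1, 0.3, 5.9]
finger_gap: 0.0349
```

Emit:
step_arm:
  plan: "-1 0 0 0.03 0 0 0;-1 0 0 0.09 0 0 0;-1 0 0 0.16 0 0 0;-1 0 0 0.16 0 0 0;-1 0 0 0.16 0 0 0"

```text
clock: 4.9
tool_pos: [0.6331, -0.0695, 0.2039]
orientation: [0.694, 0.72, -0.0, -0.0]
force: [0.1, 0.0, -5.2]
finger_gap: 0.0349
```

```bash
python3 - <<'E'
from h import *
for c in('scene','top'):
    p,d=env.snapshot(c);save(c+'2',p)
    q=p[100:240,150:290] if c=='scene' else p[130:230,220:340]
    cv2.imwrite(f'pics/{c}2z.png',cv2.resize(q[:,:,::-1],None,fx=4,fy=4,interpolation=2))
s=env.sense();print(s['tool_pos'],s['orientation'],s['force'])
E
```

```text
[ 0.6325325  -0.06942092  0.2020873 ] [ 0.69407103  0.71990322 -0.00101661 -0.00192901] [-0.37966714 -0.41095843 -5.59591252]
```

View pics/scene2z.png

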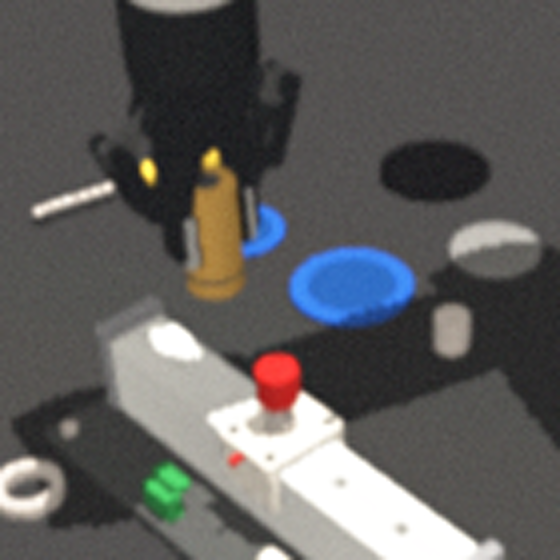

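Emit:
step_arm:
  plan: "-1 -0.326 -0.188 0 0 0 0;-1 -0.326 -0.188 0 0 0 0;-1 -0.326 -0.188 0 0 0 0;-1 -0.326 -0.188 0 0 0 0;-1 -0.326 -0.188 0 0 0 0"

```text
clock: 5.5
tool_pos: [0.4345, -0.183, 0.2029]
orientation: [0.695, 0.719, -0.001, -0.002]
force: [0.6, -1.3, -4.6]
finger_gap: 0.0348
```

Emit:
step_arm:
  plan: "-1 0 0 0 0 0 0;-1 0 0 0 0 0 0"

```text
clock: 5.7
tool_pos: [0.4375, -0.1824, 0.2036]
orientation: [0.694, 0.72, 0.0, -0.001]
force: [0.5, -0.3, -3.8]
finger_gap: 0.0346
```

Emit:
step_arm:
  plan: "-1 0 0 -0.08 0 0 0;-1 0 0 -0.15 0 0 0;-1 0 0 -0.21 0 0 0;-1 0 0 -0.25 0 0 0;-1 0 0 -0.25 0 0 0"

```text
clock: 6.2
tool_pos: [0.4368, -0.1806, 0.0512]
orientation: [0.694, 0.72, -0.0, -0.004]
force: [-0.7, -0.6, -3.8]
finger_gap: 0.0344
```

Emit:
step_arm:
  plan: "-1 0 0 -0.005 0 0 0;-1 0 0 -0.01 0 0 0;-1 0 0 -0.012 0 0 0;-1 0 0 -0.012 0 0 0"

```text
clock: 6.6
tool_pos: [0.4381, -0.1826, 0.0478]
orientation: [0.694, 0.72, 0.0, 0.001]
force: [0.3, -0.1, -4.5]
finger_gap: 0.035
```

Still hanging free, so I keep lowering in ~1.5 mm steps.

Emit:
step_arm:
  plan: "-1 0 0 -0.0025 0 0 0;-1 0 0 -0.005 0 0 0;-1 0 0 -0.005 0 0 0"

```text
clock: 6.9
tool_pos: [0.4377, -0.1824, 0.0442]
orientation: [0.694, 0.72, -0.0, -0.0]
force: [-0.4, 0.1, -4.2]
finger_gap: 0.0346
```

Emit:
step_arm:
  plan: "-1 0 0 -0.002 0 0 0;-1 0 0 -0.002 0 0 0"

```text
clock: 7.1
tool_pos: [0.4379, -0.1825, 0.0435]
orientation: [0.694, 0.72, -0.0, 0.0]
force: [-1.0, 0.4, 2.9]
finger_gap: 0.0347
```

Contact made. I release, then rise.

Emit:
step_arm:
  plan: "-0.1 0 0 0 0 0 0;0.2 0 0 0 0 0 0;1 0 0 0 0 0 0;1 0 0 0 0 0 0;1 0 0 0 0 0 0"

```text
clock: 7.6
tool_pos: [0.4379, -0.1825, 0.0431]
orientation: [0.694, 0.72, 0.0, 0.0]
force: [-0.4, -0.3, -0.2]
finger_gap: 0.0853
```

Emit:
step_arm:
  plan: "1 0 0 0.03 0 0 0;1 0 0 0.1 0 0 0;1 0 0 0.18 0 0 0;1 0 0 0.26 0 0 0;1 0 0 0.26 0 0 0"

```text
clock: 8.1
tool_pos: [0.4398, -0.1838, 0.205]
orientation: [0.694, 0.72, 0.001, 0.006]
force: [0.2, -0.1, -1.7]
finger_gap: 0.0853
```

```bash
python3 - <<'E'
from h import *
for c in('scene','top'):
    p,d=env.snapshot(c);save(c+'3',p)
    q=p[120:260,150:290] if c=='scene' else p[110:250,200:360]
    cv2.imwrite(f'pics/{c}3z.png',cv2.resize(q[:,:,::-1],None,fx=4,fy=4,interpolation=2))
s=env.sense();print(s['tool_pos'],s['orientation'],s['force'],s['finger_gap'])
E
```

```text
[ 0.4378738  -0.18249752  0.19958858] [6.94090104e-01 7.19887732e-01 9.30201199e-05 7.56372607e-04] [-0.85117077 -0.75327163 -0.00768419] 0.08587905368970533
```

View pics/scene3z.png

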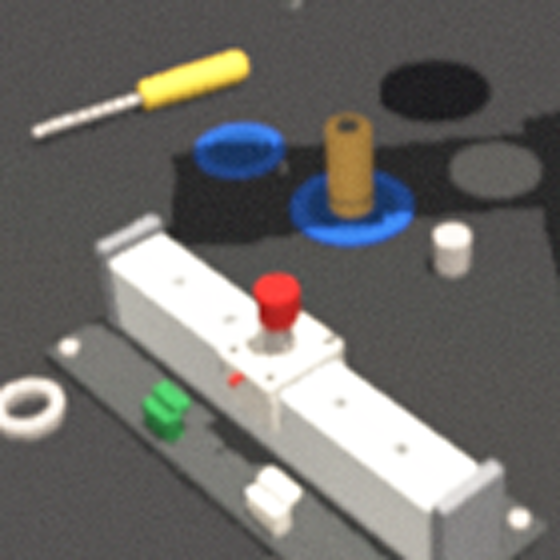

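View pics/top3z.png

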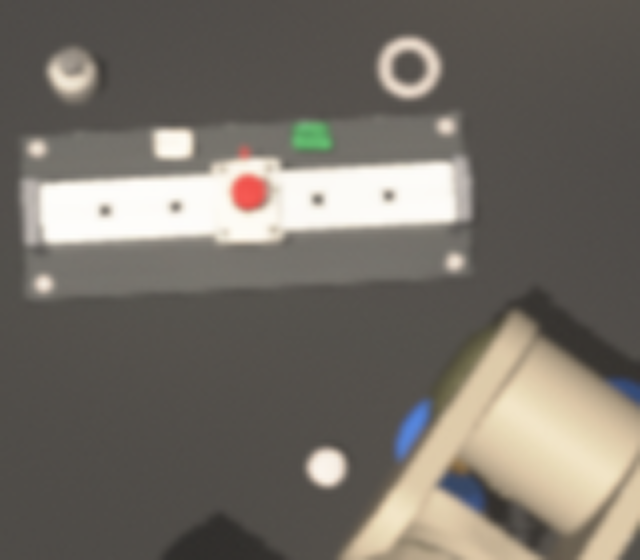

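```bash
python3 - <<'E'
from h import *
np.set_printoptions(precision=4,suppress=True)
f=lambda c:(200+(c[0]+.5)/4-.5,110+(c[1]+.5)/4-.5)
g=lambda c:(150+(c[0]+.5)/4-.5,120+(c[1]+.5)/4-.5)
T=[f(c) for c in((105,210),(175,207),(318,199),(388,196))]
S=[g(c) for c in((401,448),(340,402),(229,320),(178,281))]
Y=[.11,.055,-.055,-.11]
P=np.array([tri(s,t)[0] for s,t in zip(S,T)]);print(P)
a=np.polyfit(Y,P[:,0],1);b=np.polyfit(Y,P[:,1],1);print(a,b)
print('knob',tri(g((278,288)),f((248,192))), 'top z.13',atz('top',f((248,192)),.13))
p,d=env.snapshot('top')
k=cv2.inRange(cv2.cvtColor(p,cv2.COLOR_RGB2HSV),(0,150,80),(8,255,255));v,u=np.nonzero(k[140:180,240:280]);print(u.mean()+240,v.mean()+140)
o=[x for x in [(u.mean()+240,v.mean()+140)]][0];print(atz('top',o,.13),proj('top',np.array([.632,-.0147,.13])))
E
```

```text
[[ 0.6272  0.0951  0.0692]
 [ 0.6291  0.0405  0.0692]
 [ 0.6338 -0.0703  0.0676]
 [ 0.6358 -0.125   0.0686]]
[-0.0398  0.6315] [ 1.0015 -0.0149]
knob (array([ 0.6303, -0.0152,  0.1274]), np.float64(0.0006042082765890426)) top z.13 [ 0.6301 -0.0154  0.13  ]
261.8157894736842 157.68421052631578
[ 0.6299 -0.016   0.13  ] [261.3838 156.9872]
```

Emit:
step_arm:
  plan: "1 0.322 0.279 0 0 0 0.0004;1 0.322 0.279 0 0 0 0.0004;1 0.322 0.279 0 0 0 0.0004;1 0.322 0.279 0 0 0 0.0004;1 0.322 0.279 0 0 0 0.0004"

```text
clock: 8.75
tool_pos: [0.6275, -0.017, 0.1969]
orientation: [0.693, 0.721, -0.001, -0.001]
force: [0.1, 0.7, -0.3]
finger_gap: 0.0856
```

Emit:
step_arm:
  plan: "1 0 0 0 0 0 0;1 0 0 0 0 0 0"

```text
clock: 8.95
tool_pos: [0.6263, -0.0181, 0.1966]
orientation: [0.693, 0.721, -0.001, -0.002]
force: [-0.0, 0.0, -0.4]
finger_gap: 0.0852
```

Emit:
step_arm:
  plan: "1 0.0075 0.0047 0 0 0 0;1 0.0075 0.0047 -0.05 0 0 0;1 0.0075 0.0047 -0.1 0 0 0;1 0.0075 0.0047 -0.125 0 0 0;1 0.0075 0.0047 -0.125 0 0 0"

```text
clock: 9.45
tool_pos: [0.6298, -0.0167, 0.1219]
orientation: [0.694, 0.72, -0.001, -0.002]
force: [-0.1, 0.0, -0.5]
finger_gap: 0.0855
```

Emit:
step_arm:
  plan: "1 0 0 0 0 0 0;1 0 0 0 0 0 0"

```text
clock: 9.65
tool_pos: [0.6317, -0.0165, 0.1256]
orientation: [0.693, 0.721, 0.001, 0.001]
force: [0.6, -0.1, -0.2]
finger_gap: 0.0852
```

Emit:
step_arm:
  plan: "1 0 0 0 0 0 0;1 0 0 0 0 0 0;1 0 0 0 0 0 0"

```text
clock: 9.95
tool_pos: [0.6314, -0.0159, 0.1244]
orientation: [0.693, 0.721, 0.0, 0.0]
force: [0.6, -0.7, 0.1]
finger_gap: 0.0854
```

```bash
python3 - <<'E'
from h import *
p,d=env.snapshot('scene');q=p[120:260,150:290]
cv2.imwrite('pics/scene4z.png',cv2.resize(q[:,:,::-1],None,fx=4,fy=4,interpolation=2))
s=env.sense();print(s['tool_pos'],s['orientation'],s['force'],s['finger_gap'],s['clock'])
E
```

```text
[ 0.63130712 -0.01588145  0.12431426] [6.93159361e-01 7.20784348e-01 9.85894668e-05 1.21047808e-04] [-0.09946209  0.21766655 -0.52185676] 0.08511777391127794 10.0
```

View pics/scene4z.png

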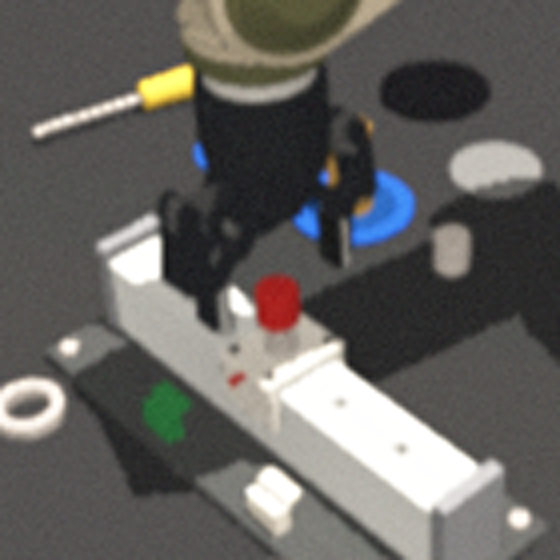

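The jaws straddle the knob at crop (278,300). Lower to knob height and close.

Emit:
step_arm:
  plan: "1 0 0 -0.01 0 0 0;1 0 0 -0.0205 0 0 0;1 0 0 -0.0205 0 0 0;1 0 0 -0.0205 0 0 0;1 0 0 -0.0205 0 0 0"

```text
clock: 10.5
tool_pos: [0.6313, -0.0159, 0.1119]
orientation: [0.693, 0.721, 0.0, 0.0]
force: [-0.9, -0.3, 0.3]
finger_gap: 0.0854
```

Emit:
step_arm:
  plan: "-1 0 0 0 0 0 0;-1 0 0 0 0 0 0;-1 0 0 0 0 0 0;-1 0 0 0 0 0 0;-1 0 0 0 0 0 0"

```text
clock: 11.0
tool_pos: [0.632, -0.0159, 0.1123]
orientation: [0.693, 0.721, 0.001, 0.001]
force: [4.4, 1.4, 0.5]
finger_gap: 0.0265
```

Emit:
step_arm:
  plan: "-1 0 0 0 0 0 0;-1 0 0 0 0 0 0;-1 0 0 0 0 0 0;-1 0 0 0 0 0 0"

```text
clock: 11.4
tool_pos: [0.632, -0.0159, 0.1123]
orientation: [0.693, 0.721, 0.001, 0.001]
force: [5.8, 0.7, 0.3]
finger_gap: 0.0265
```

Emit:
step_arm:
  plan: "-1 0.001 0 0.007 0 0 0;-1 0.001 0 0.014 0 0 0;-1 0.001 0 0.021 0 0 0;-1 0.001 0 0.0285 0 0 0;-1 0.001 0 0.0285 0 0 0"

```text
clock: 11.9
tool_pos: [0.632, -0.0159, 0.1286]
orientation: [0.693, 0.721, 0.0, 0.0]
force: [5.7, -1.1, -5.0]
finger_gap: 0.0268
```

Emit:
step_arm:
  plan: "-1 0 0 0 0 0 0;-1 0 0 0 0 0 0;-1 0 0 0 0 0 0"

```text
clock: 12.2
tool_pos: [0.632, -0.0159, 0.1281]
orientation: [0.693, 0.721, 0.0, 0.0]
force: [6.4, 0.4, -5.6]
finger_gap: 0.0267
```

Emit:
step_arm:
  plan: "-1 0 0 0.002 0 0 0;-1 0.0015 -0.025 0.002 0 0 0;-1 0.0025 -0.05 0.002 0 0 0;-1 0.0035 -0.075 0.002 0 0 0;-1 0.0045 -0.0917 0.002 0 0 0"

```text
clock: 12.7
tool_pos: [0.6343, -0.0713, 0.1291]
orientation: [0.693, 0.721, -0.0, -0.001]
force: [4.3, 1.4, -6.6]
finger_gap: 0.0265
```

Emit:
step_arm:
  plan: "-1 0 0 0 0 0 0;-1 0 0 0 0 0 0;-1 0 0 0 0 0 0"

```text
clock: 13.0
tool_pos: [0.6343, -0.0705, 0.1298]
orientation: [0.693, 0.721, -0.0, -0.0]
force: [2.9, -0.1, -6.2]
finger_gap: 0.0265
```

```bash
python3 - <<'E'
from h import *
p,d=env.snapshot('scene');q=p[120:260,150:290]
cv2.imwrite('pics/scene5z.png',cv2.resize(q[:,:,::-1],None,fx=4,fy=4,interpolation=2))
s=env.sense();print(s['tool_pos'],s['orientation'],s['force'],s['finger_gap'],s['clock'])
E
```

```text
[ 0.63430067 -0.07048114  0.12982356] [ 6.92981482e-01  7.20955241e-01 -3.28916999e-04 -3.13056804e-04] [ 3.21225908 -1.80701504 -7.00534633] 0.026092590773180224 13.05
```

View pics/scene5z.png

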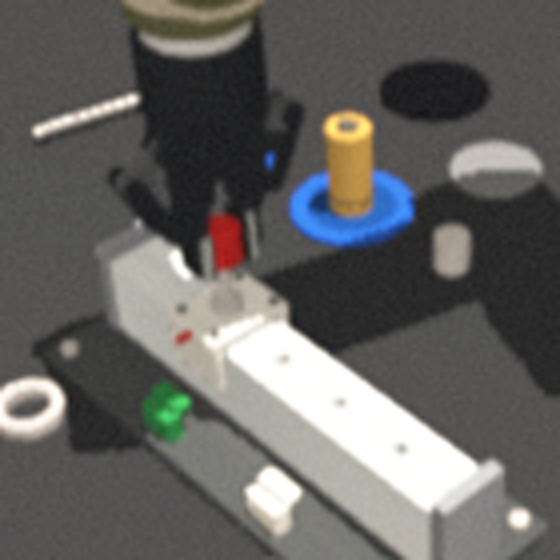

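The slide moved with the knob, and the red index mark now points to the green tag. Lower the pin.

Emit:
step_arm:
  plan: "-1 0 -0.0007 -0.007 0 0 0;-1 0 -0.0007 -0.013 0 0 0;-1 0 -0.0007 -0.013 0 0 0;-1 0 -0.0007 -0.013 0 0 0"

```text
clock: 13.45
tool_pos: [0.6344, -0.071, 0.1221]
orientation: [0.693, 0.721, -0.0, -0.0]
force: [1.9, 1.7, -5.2]
finger_gap: 0.0261
```

Emit:
step_arm:
  plan: "-1 0 0 -0.007 0 0 0;-1 0 0 -0.014 0 0 0;-1 0 0 -0.016 0 0 0;-1 0 0 -0.016 0 0 0;-1 0 0 -0.016 0 0 0"

```text
clock: 13.95
tool_pos: [0.6344, -0.0714, 0.1126]
orientation: [0.693, 0.721, -0.0, -0.0]
force: [-0.2, 0.9, -4.2]
finger_gap: 0.0262
```

Emit:
step_arm:
  plan: "-1 0 0 -0.002 0 0 0;-1 0 0 -0.002 0 0 0;-1 0 0 -0.002 0 0 0"

```text
clock: 14.25
tool_pos: [0.6346, -0.0715, 0.1123]
orientation: [0.693, 0.721, -0.0, 0.0]
force: [-3.9, 1.0, 5.5]
finger_gap: 0.0263
```

Emit:
step_arm:
  plan: "-1 0 0 -0.0005 0 0 0;-1 0 0 -0.0005 0 0 0;-1 0 0 -0.0005 0 0 0;-1 0 0 -0.0005 0 0 0"

```text
clock: 14.65
tool_pos: [0.6346, -0.0715, 0.1122]
orientation: [0.693, 0.721, -0.0, 0.0]
force: [-5.2, 1.4, 7.1]
finger_gap: 0.0263
```

```bash
python3 - <<'E'
from h import *
p,d=env.snapshot('scene');q=p[120:260,150:290]
cv2.imwrite('pics/scene6z.png',cv2.resize(q[:,:,::-1],None,fx=4,fy=4,interpolation=2))
for n in('slide_mid','knob'):
    print(n,[(x['xy'],x['conf']) for x in env.place_of('scene',n)[:2]])
print('expect',proj('scene',np.array([.6337,-.07,.07])),proj('scene',np.array([.6337,-.07,.117])))
s=env.sense();print(s['tool_pos'],s['orientation'],s['force'],s['finger_gap'],s['clock'])
E
```

```text
slide_mid []
knob [([205.7, 181.0], 0.42)]
expect [206.74321647 198.97192682] [205.15782317 185.13293427]
[ 0.6345748  -0.07155374  0.11221242] [ 6.93164288e-01  7.20779539e-01 -4.61316604e-05  3.51112173e-04] [-5.84685486  1.57513402  7.26500338] 0.026648953040925794 14.8
```

View pics/scene6z.png

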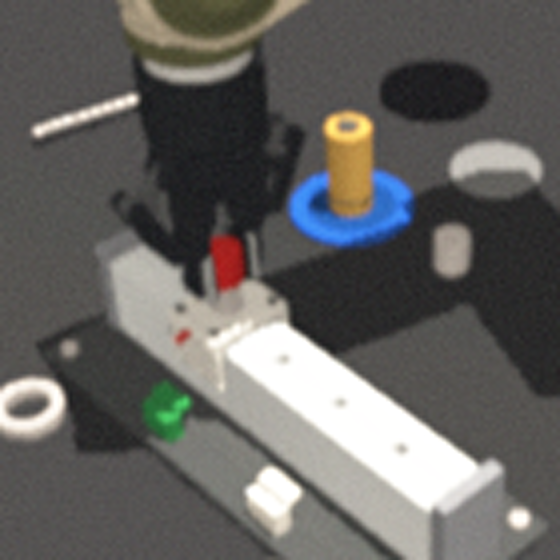

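The knob came down about 5 px, which is about 17 mm. TCP height is back at its home value and the force has turned to an upward reaction: the pin is home.

```bash
python3 -c "
from cell import env
print(env.job_done())"
```

```text
the job is handed in; nothing more can be done
None
```

I handed the job in at about 14.8 s. The brass weight stands upright on the larger blue pad, and the slide is in the hole beside the green tag with the pin home. The gripper is still closed on the red knob and pressing down with about 7 N.

**Weight:** the last picture shows it upright and inside the pad's edge. The robot felt contact at the expected height before it let go.

**Slide and pin:** I pulled the knob up about 17 mm, slid about 55 mm to the green tag's side and lowered it again.
- The tool came down well below where a pin resting on the tube would stop. It ended at 112.2 mm, against 112.3 mm when I first gripped the knob.
- The vertical force then turned from about -4 N of spring pull to +7 N, so the plunger is seated.

**Checks that failed or disagreed:**
- In the last picture the network did not find the slide centre.
- It put the knob about 4 px too high, probably because the fingers hide part of it. The picture itself, the tool height and the force all agree that the pin is home.
- A sideways force of about 6 N remains at the grip.
- I only looked at the bystander objects near the rail and pad, and they appear unmoved. I did not re-measure any of the bystanders.

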